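Pin the case mould

TASK

Take the stouter of the two steel locating pins out of the wooden rest and fit it in the empty steel bush in the rim of the plaster case mould on the wheel, so that its collar sits down on the bush like its mate across the rim. It is a tight fit: tip the pin so that one edge of its foot goes into the bush first, then straighten it and slide it fully home, feeling your way and never forcing or dropping it, because the plaster chips. Let go of the pin, and leave the other things on the bench where they are.

Things in the scene. Friction and masses are not known exactly. Their poses are not given: they have to be found in the camera images.
- pin: The pin to fit: steel, 0.24 to 0.4 kg, 98 mm long. Round shank 24 mm across, 48 mm long, with a square-edged flat foot (no chamfer); collar 34 mm across, 6 mm thick; round grip 24 mm across, 44 mm long. Origin: centre of the foot; z along the pin to the grip. It hangs upright by its collar in a hole of the rest, collar and grip showing; its grip is the thicker and longer one.
- pin_collar (a point): On the pin's axis, centre of the underside of its collar, 48 mm above the foot.
- pin_grip (a point): On the pin's axis, 80 mm above the foot (26 mm above the collar's top, 18 mm below the top of the grip): a good place to hold it.
- wheel: Bench whirler: a round turntable head 250 mm across, its top 55 mm above the bench, on a low pedestal; the brake is on, nothing of it moves. The case mould stands on it. Origin: centre of the pedestal's underside; z up.
- case_mark (a point): Centre of the wheel head's top, where the case mould should stand: a hard plaster drum 200 mm across, 75 mm high, with a hollow holding a bowl model, heavy and stuck down. It was set down by eye: its real axis lies up to 6.5 mm from here along the wheel's x and up to 6.5 mm along its y. Two flanged steel bushes (46 mm across, 3 mm proud) in its rim: at +y with a pin home in it, at -y empty.
- bore (a point): Where the middle of the empty bush's mouth would be if the case stood true: 73 mm from the wheel's axis on its -y side, level with the flange's top, 133 mm above the bench (this height is true). The real one is shifted with the case: up to 6.5 mm along the wheel's x and up to 6.5 mm along its y. Bore: round, upright, 25.5 mm across (1.5 mm more than the pin), 60 mm deep, sharp-edged.
- rest: Wooden block 70 mm (x) by 160 mm (y) by 62 mm high, standing on the bench, not movable, with two upright holes 28 mm wide on its long middle line, 40 mm either side of the middle. Each pin's collar rests on its top. Origin: centre of its underside.
- small_pin: Bystander: a thinner pin hanging in the other hole of the rest: shank 16 mm, collar 34 mm, grip 16 mm in diameter and 28 mm long. Origin: centre of its foot. It stays there.
- blank: Bystander: a small plaster drum, 80 mm in diameter and 75 mm high, standing on the bench. Origin: centre of its underside.
- tape: Bystander: a roll of tape lying flat, 96 mm in diameter and 25 mm high. Origin: centre of its underside.
- scraper: Bystander: a flat scraper 190 mm long lying on the bench along its x. Origin: near its middle, on the bench.

How it is judged (in metres and radians):
On the way:
1. the pin, tipped by at least 0.08 rad, has one edge of its foot at least 1.4 mm inside the empty bush (horizontal distance between pin and bore below 0.018 m and ((angle between pin's own z axis and vertical above 0.08 rad and z of pin in the frame of bore below -0.0005 m) or (angle between pin's own z axis and vertical above 0.12 rad and z of pin in the frame of bore below 0 m) or (angle between pin's own z axis and vertical above 0.2 rad and z of pin in the frame of bore below 0.001 m) or (angle between pin's own z axis and vertical above 0.3 rad and z of pin in the frame of bore below 0.0021 m))), for 0.1 s.
At the end, for the whole second after the job is handed in: The pin stands at rest in the bush that was empty (its collar within 14 mm sideways of the marked place, as the case stands off its mark), collar down on the flange to within 1.5 mm, upright to within 0.04 rad (z of pin_collar in the frame of bore between -0.003 and 0.0015 m and horizontal distance between pin_collar and bore below 0.014 m and angle between pin's own z axis and vertical below 0.04 rad and linear speed of pin below 0.01 m/s); the robot touches nothing.
It fails at once if the pin is forced, knocked or dropped against the case mould or the wheel: more than 35 N between them (contact force between pin and wheel above 35 N).
It fails at once if the small pin, the plaster blank, the tape or the scraper is shifted by more than 15 mm (distance of any of small_pin, blank, tape, scraper from where it was at the start of the episode above 0.015 m).
It also fails if it takes over 69 s, if anything falls off the work surface, if the arm or the gripper's body presses on something with over 40 N, if the wrist force passes 120 N, or if a joint passes its speed limit or range.

ROBOT

A 7-joint arm with a two-finger parallel gripper is mounted at the origin on the work surface. World frame = base frame: x ahead of the robot, y to its left, z up, the work surface at z = 0. Lengths are in m, angles in degrees, forces in N, time in s.
With the tool pointing down it reaches from about 0.35 to 0.775 m from the base axis. Payload 3.1 kg.
Tool frame: the origin (TCP) lies on the centre line of the jaws, within the pads' length; the fingertips stand 17 mm ahead of it and the grasp point (between the pads) lies 2 mm behind it (robot.tip_reach is the distance from the TCP to the fingertips, in m); z points along the fingers, y is the direction in which the jaws open and shut (so a half turn about z gives the same grasp; the last joint's range is limited). The gripper opens to 85 mm and grips with 20 to 120 N. Pads are 22 mm wide; open, the fingers measure 114 mm over their backs; the gripper's body (76 mm by 85 mm) begins 54 mm behind the grasp point. The pads swing forward as they close: fully open they stand 13 mm farther back than shut.
Start: joints at [-68.967, 17.813, 0.802, 86.603, -0.252, 75.585, -1.558], TCP at [0.219, 0.505, 0.248] pointing down, gripper open.
Joint ranges: [-154.91, 154.91], [-16.99, 109.72], [-72.82, 74.43], [7.12, 147.25], [-82.49, 262.49], [11.32, 116.49], [-174.64, 174.64]. Speed limits (degrees/s): [159.86, 159.86, 180, 180, 180, 180, 180].

INTERFACE

Orientations are given as [roll, pitch, yaw] about the fixed x, y, z axes, in that order (R = Rz(yaw) Ry(pitch) Rx(roll)).
In Python, from station import robot, fingers, vision, workorder, recognise gives the robot as it stands. Calls block until the motion is done:
- robot.move_to(position, orientation): joint-space move of the TCP to a pose.
- robot.line_to(position, orientation=None, velocity=0.15, f_stop=None): straight line of the TCP; orientation=None keeps the orientation; velocity is the mean speed in m/s. With f_stop (N) it stops when the force on the tool has changed by that much, and returns True; else False.
- robot.move_j(angles): joint-space move.
- fingers.gripper_to(opening, force=None): opening from 0.0 (shut) to 1.0 (fully open); force is the grip in N (None keeps the last); returns when the fingers have stopped.
- robot.pause(seconds).
- robot.inverse_kinematics(position, orientation): joint angles nearest the present ones, or None.
- vision.grab_frame(name): name is "side" or "top" or "wrist"; returns the picture (420x560x3 uint8, red, green, blue); there is no depth.
- vision.calibration(name): a dict with "mtx" (3x3 intrinsics, pixels), "extrinsics" (4x4, takes a point from world to camera coordinates); the wrist camera has in their place "T_tool_cam" (4x4, takes a point from camera to tool coordinates, whose origin is the TCP and whose axes are the flange's). Camera axes: x right, y up, looking along -z (the intrinsics and any distortion apply to the point x, -y, -z); pixel columns grow to the right and rows downward; lengths in m; the calibration is good to about 2 mm. A picture is of the moment at which its call begins: read the wrist's pose just before it. calibration takes no time and is no camera call.
A pose or a line that the arm cannot do raises robot.PlanningError and nothing moves.
- workorder.close_job(): hands the job in, once; it reports no verdict.
Trained networks look in the newest picture that a camera, given by its name, has taken for a name from the list of things; names that differ only in an ending like _2 or _b are one class to them, and where a whole thing is asked for, a point or a joint stands for the part that bears it (a point fixed in the world has none). Each returns a list of dicts, best first, with "p" (0 to 1); they miss things now and then, are a little off and sometimes report something else, mostly with a low value. They report only what shows in the picture. A call takes as long as a camera call.
- recognise(label, camera): "rect" ([centre column, centre row, width, height] in pixels, round what is visible of it).
Readings, each from a call of its own:
- robot.current_time_s(): time.
- robot.current_joint_positions(): joint angles.
- robot.current_dq(): joint speeds.
- robot.current_joint_torque(): joint torques, N m.
- robot.current_tool_pos(): TCP position.
- robot.current_eef_rot(): TCP orientation.
- robot.current_contact_force(): force on the tool from outside, world axes, zero at the start.
- robot.current_torque(): the same for the moment, N m.
- robot.current_finger_gap(): opening from 0.0 (shut) to 1.0 (fully open).
Only numpy, scipy, OpenCV 4.12 (cv2) and the standard library are available. Lean on these libraries where they do the work, as an engineer would, in place of code of your own. Each camera call takes 0.05 s, during which the arm holds its last target.

## Working session

There is one attempt and no reset: what is moved stays moved. The work goes in short steps, each a Python script; the robot and the scene stay as the last script left them, time stands still between calls to the robot, and variables do not carry over. Pictures are saved under pics/ and viewed, and the job is handed in when it is done.

```bash
mkdir -p pics; ls; python3 - <<'E'
from station import robot, fingers, vision, workorder, recognise
import cv2
for n in ("side","top","wrist"):
    im=vision.grab_frame(n); cv2.imwrite(f"pics/a_{n}.png",im[:,:,::-1])
    c=vision.calibration(n); print(n,c)
    for l in ("pin","small_pin","rest","wheel","blank","tape","scraper"):
        print(l,[(r['p'],[round(v) for v in r['rect']]) for r in recognise(l,n)][:3])
print(robot.current_time_s())
E
```

```text
pics
side {'mtx': array([[465.06452972,   0.        , 290.83822453],
       [  0.        , 465.06452972, 212.96594766],
       [  0.        ,   0.        ,   1.        ]]), 'extrinsics': array([[ 0.96088982, -0.27644998,  0.01631455, -0.50394629],
       [ 0.1259341 ,  0.48867298,  0.86333036, -0.2062581 ],
       [-0.24664014, -0.8275108 ,  0.50437537, -0.88473547],
       [ 0.        ,  0.        ,  0.        ,  1.        ]])}
pin [(0.92, [315, 318, 19, 32])]
small_pin [(0.7, [329, 356, 22, 28])]
rest [(0.77, [324, 362, 77, 106])]
wheel [(0.66, [294, 214, 105, 99])]
blank [(0.84, [206, 195, 33, 40])]
tape [(0.95, [426, 328, 55, 46])]
scraper []
top {'mtx': array([[527.63488238,   0.        , 274.3993875 ],
       [  0.        , 527.63488238, 209.89953711],
       [  0.        ,   0.        ,   1.        ]]), 'extrinsics': array([[-0.11759784, -0.99305537, -0.00343112,  0.1054457 ],
       [ 0.96836701, -0.11543858,  0.2212222 , -0.55653909],
       [-0.22008197,  0.02269267,  0.97521739, -1.19545081],
       [ 0.        ,  0.        ,  0.        ,  1.        ]])}
pin [(0.44, [389, 
[... 177 characters left out ...]
 40, 37])]
tape [(0.7, [371, 139, 38, 36])]
scraper [(0.67, [126, 221, 27, 76])]
wrist {'mtx': array([[375.80254789,   0.        , 267.404892  ],
       [  0.        , 375.80254789, 205.74203218],
       [  0.        ,   0.        ,   1.        ]]), 'T_tool_cam': array([[ 1.52076682e-05,  9.66059844e-01,  2.58318366e-01,
         6.45868933e-02],
       [ 1.00000000e+00, -1.75838724e-05,  6.88841753e-06,
         9.52753395e-05],
       [ 1.11968608e-05,  2.58318366e-01, -9.66059844e-01,
        -1.25361589e-01],
       [ 0.00000000e+00,  0.00000000e+00,  0.00000000e+00,
         1.00000000e+00]])}
pin []
small_pin []
rest []
wheel []
blank [(0.96, [209, 356, 81, 61])]
tape []
scraper []
1.2
```

View pics/a_side.png

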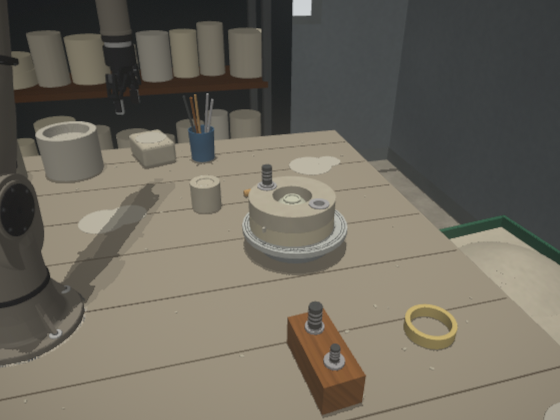

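View pics/a_top.png

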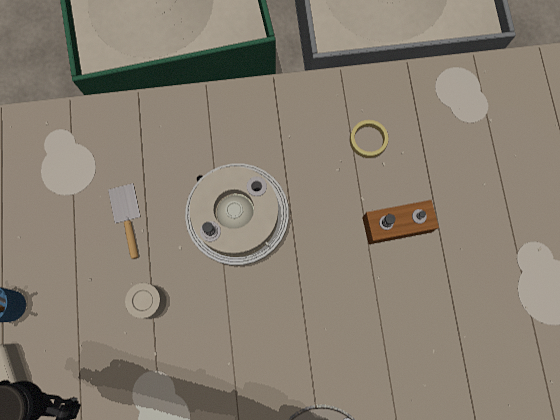

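View pics/a_wrist.png

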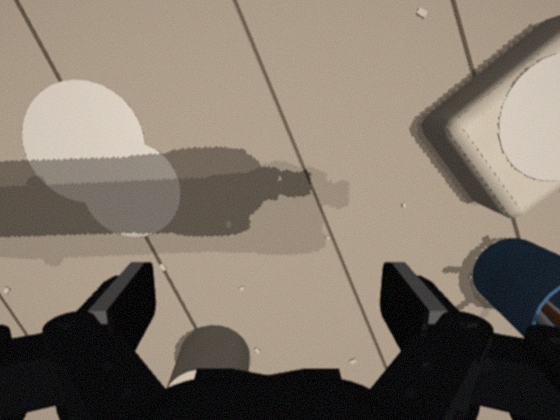

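The pin to fit is in the rest (side ~315,318; top ~389,221) and the empty bush is at side ~(319,204) and top ~(257,186). The mate pin is at side (267,177) and top (209,229). Next I'll locate them numerically.

```bash
cat > h.py <<'E'
import numpy as np, cv2
from station import robot, fingers, vision, workorder, recognise
from scipy.spatial.transform import Rotation as R
def ray(cam,u,v,T=None):
    c=vision.calibration(cam); K=c['mtx']
    d=np.array([(u-K[0,2])/K[0,0],-(v-K[1,2])/K[1,1],-1.0])
    M=np.linalg.inv(c['extrinsics']) if T is None else T@c['T_tool_cam']
    return M[:3,3],M[:3,:3]@d
def plane(cam,u,v,z,T=None):
    o,d=ray(cam,u,v,T); return o+d*(z-o[2])/d[2]
def proj(cam,p,T=None):
    c=vision.calibration(cam); K=c['mtx']
    E=c['extrinsics'] if T is None else np.linalg.inv(T@c['T_tool_cam'])
    q=E[:3,:3]@np.asarray(p)+E[:3,3]
    return np.array([K[0,0]*q[0]/-q[2]+K[0,2],K[1,1]*-q[1]/-q[2]+K[1,2]])
def toolT():
    T=np.eye(4);T[:3,3]=robot.current_tool_pos();T[:3,:3]=R.from_euler('xyz',robot.current_eef_rot(),degrees=True).as_matrix();return T
E
python3 - <<'E'
import cv2
s=cv2.imread('pics/a_side.png'); t=cv2.imread('pics/a_top.png')
a=cv2.resize(s[150:410,180:450],None,fx=2.2,fy=2.2,interpolation=cv2.INTER_CUBIC); cv2.imwrite('pics/b_side.png',a)
a=cv2.resize(t[120:280,180:450],None,fx=2.9,fy=2.9,interpolation=cv2.INTER_CUBIC); cv2.imwrite('pics/b_top.png',a)
from h import *
np.set_printoptions(precision=4,suppress=True)
print(robot.current_eef_rot())
print('pin grip top', plane('side',315,307,.112),plane('top',391,216,.112))
print('pin collar', plane('side',315,327,.068),plane('top',388,223,.068))
print('small collar', plane('side',335,362,.068),plane('top',420,216,.068))
print('bore', plane('side',319,204,.133),plane('top',257,186,.133))
print('mate', plane('side',267,186,.139),plane('top',209,230,.139))
print('head', plane('side',294.5,228,.055),plane('top',238,214,.055))
print('tape', plane('top',370,139,.02), 'blank',plane('top',144,300,.075))
E
```

```text
[-180.        0.0006  156.5831]
pin grip top [ 0.5001 -0.2223  0.112 ] [ 0.5083 -0.2221  0.112 ]
pin collar [ 0.5017 -0.2234  0.068 ] [ 0.5007 -0.2231  0.068 ]
small collar [ 0.5075 -0.3038  0.068 ] [ 0.5084 -0.301   0.068 ]
bore [0.6073 0.0711 0.133 ] [0.6091 0.0734 0.133 ]
mate [0.5139 0.1727 0.139 ] [0.5196 0.1902 0.139 ]
head [0.5635 0.1079 0.055 ] [0.5671 0.1266 0.055 ]
tape [ 0.7295 -0.2251  0.02  ] blank [0.3888 0.3585 0.075 ]
```

```bash
sleep 0
python3 - <<'E'
from h import *
np.set_printoptions(precision=4,suppress=True)
robot.move_to([0.501,-0.223,0.26],[180,0,90])
print(robot.current_time_s(),robot.current_joint_positions(),robot.current_contact_force())
T=toolT(); np.save('T1.npy',T)
im=vision.grab_frame('wrist'); cv2.imwrite('pics/c_wrist.png',im[:,:,::-1])
print(recognise('pin','wrist'))
print(proj('wrist',[.501,-.223,.112],T),proj('wrist',[.501,-.223,.068],T))
print(robot.current_time_s())
E
```

```text
3.95 [-10.3758  20.8217  44.4219  86.8889 -14.7562  78.3313  35.3298] [-0.2813 -0.176  -0.7381]
[{'rect': [270.6, 183.1, 39.9, 50.5], 'p': 0.6}]
[265.6393 197.5325] [265.8951 185.44  ]
4.05
```

View pics/c_wrist.png

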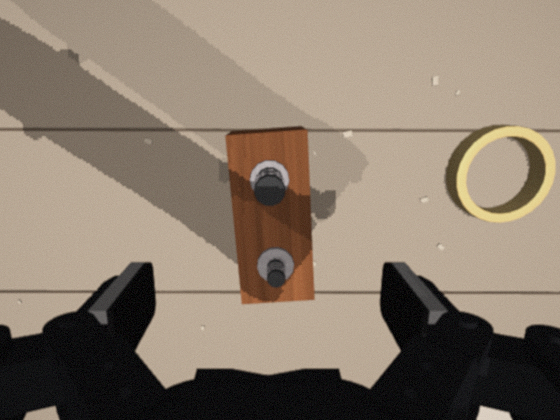

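View pics/b_side.png

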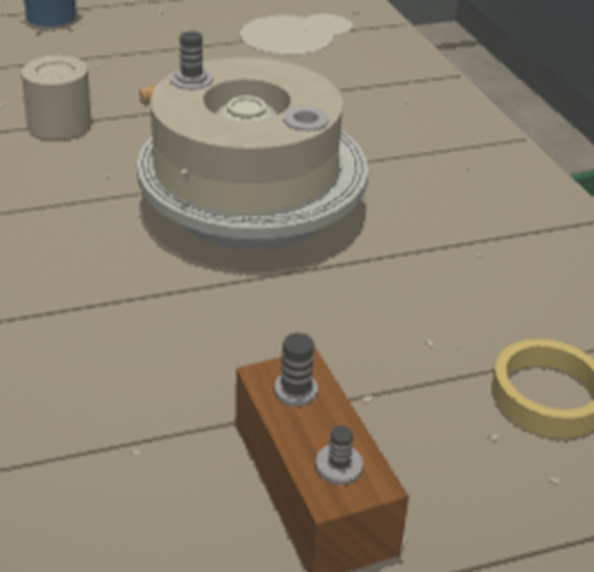

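View pics/b_top.png

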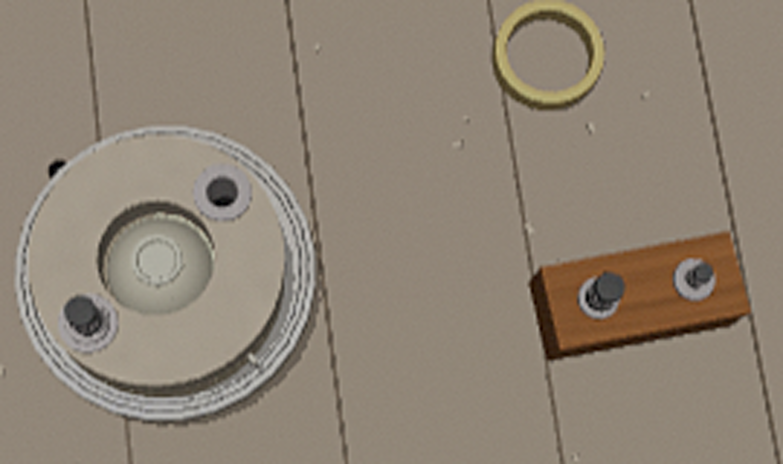

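The wrist view shows the pin's grip top at ~(270,191), collar ~(270,178), and the small pin behind it at (276,268).

```bash
python3 - <<'E'
from h import *
np.set_printoptions(precision=4,suppress=True)
s=cv2.imread('pics/c_wrist.png')[120:300,220:330]
cv2.imwrite('pics/c_zoom.png',cv2.resize(s,None,fx=3.3*1,fy=3.3,interpolation=cv2.INTER_NEAREST))
T=np.load('T1.npy');print(T[:3,3])
for u,v,z in ((270,191,.112),(270,178,.068),(275.5,266,.068)): print(plane('wrist',u,v,z,T))
E
```

```text
[ 0.5017 -0.2215  0.2598]
[ 0.5042 -0.218   0.112 ]
[ 0.5045 -0.2165  0.068 ]
[ 0.5099 -0.298   0.068 ]
```

View pics/c_zoom.png

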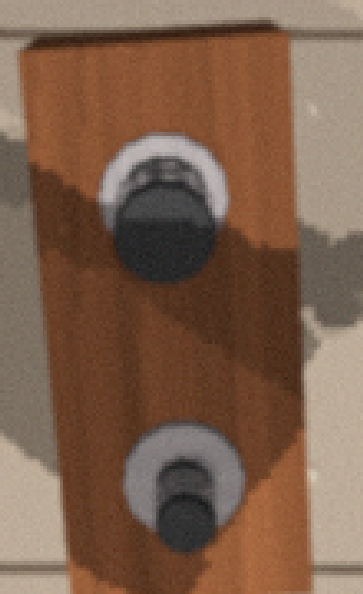

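```bash
python3 - <<'E'
from h import *
np.set_printoptions(precision=4,suppress=True)
p=[0.503,-0.220]
robot.line_to(p+[0.15],[180,0,90],velocity=0.12)
print(robot.line_to(p+[0.094],velocity=0.06,f_stop=8), robot.current_tool_pos(),robot.current_contact_force())
fingers.gripper_to(0.0,force=50)
print('gap',robot.current_finger_gap(),robot.current_finger_gap()*85, robot.current_tool_pos(),robot.current_contact_force(),robot.current_time_s())
print(robot.line_to(p+[0.165],velocity=0.08))
print('gap',robot.current_finger_gap(),robot.current_tool_pos(),robot.current_contact_force())
robot.line_to(p+[0.25],velocity=0.15)
im=vision.grab_frame('wrist'); cv2.imwrite('pics/d_wrist.png',im[:,:,::-1])
print(robot.current_time_s())
E
```

```text
False [ 0.5034 -0.2202  0.0944] [ 0.2742 -1.172  -0.2919]
gap 0.266862150543271 22.683282796178034 [ 0.5033 -0.2201  0.0943] [-0.7357  0.074   1.681 ] 6.7917
False
gap 0.26721747654146105 [ 0.5025 -0.2197  0.1644] [-0.0735 -0.5616 -2.6525]
8.5917
```

View pics/d_wrist.png

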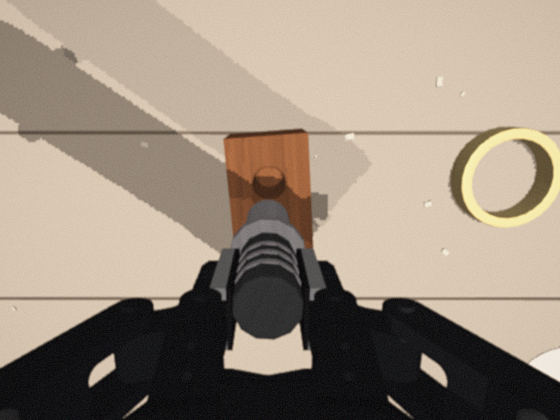

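Held. The grip top disc shows at ~(268,305) and the foot's far edge at ~(268,201). I'll measure the pin in the hand so the camera's own bias cancels.

```bash
python3 - <<'E'
from h import *
np.set_printoptions(precision=4,suppress=True)
s=cv2.imread('pics/d_wrist.png')[150:350,200:340]
cv2.imwrite('pics/d_zoom.png',cv2.resize(s,None,fx=4,fy=3,interpolation=cv2.INTER_NEAREST) if 0 else cv2.resize(s,None,fx=3,fy=3,interpolation=cv2.INTER_CUBIC))
def prm(x): 
    I=np.eye(4); 
    for n,z,r in(('top',-.0177,.012),('collar top',.0264,.017),('collar bot',.0324,.017),('foot',.0804,.012)):
        P=np.array([proj('wrist',[x+r*np.cos(a),r*np.sin(a),z],I) for a in np.linspace(0,2*np.pi,60)])
        print(n,'u',P[:,0].min(),P[:,0].max(),'v',P[:,1].min(),P[:,1].max())
for x in(0,.003):prm(x)
E
```

```text
top u 228.0164084986548 302.57742944593775 v 280.6752421092005 347.1724253716469
collar top u 226.83682854026904 304.93455112134126 v 222.85673889429566 295.45137909678
collar bot u 228.23437367197505 303.65545772093276 v 218.7179498665493 289.0986880464783
foot u 245.39130744311692 287.1926348228965 v 202.3993647048277 242.30306457045677
top u 227.76154867710426 302.8046725296976 v 271.8610663467373 339.2208668704857
collar top u 226.64305840153511 305.1135106164324 v 216.0595965831673 289.34878769718495
collar bot u 228.0537324773737 303.8223780038321 v 212.14135946712295 283.17221407303026
foot u 245.31192932980122 287.26414140940096 v 197.24339651483183 237.43585494783693
```

View pics/d_zoom.png

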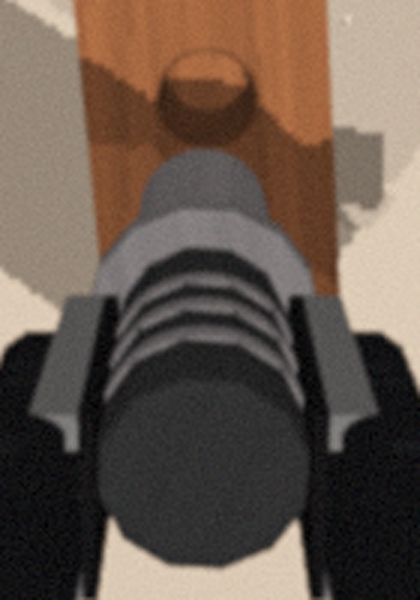

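```bash
python3 - <<'E'
from h import *
np.set_printoptions(precision=4,suppress=True)
robot.line_to([0.608,0.030,0.26],[180,0,90],velocity=0.15)
robot.pause(0.2)
T=toolT(); np.save('T2.npy',T); print(T[:3,3],robot.current_eef_rot())
im=vision.grab_frame('wrist'); cv2.imwrite('pics/e_wrist.png',im[:,:,::-1])
print(proj('wrist',[.608,.072,.133],T))
s=im[:,:,::-1]
u,v=proj('wrist',[.608,.072,.133],T).astype(int)
c=s[max(0,v-70):v+70,u-90:u+90]; print(u-90,max(0,v-70)); cv2.imwrite('pics/e_zoom.png',cv2.resize(c,None,fx=4,fy=4,interpolation=cv2.INTER_CUBIC))
print(robot.current_time_s(),robot.current_contact_force())
E
```

```text
[0.6079 0.0294 0.2601] [179.997    0.0012  89.948 ]
[266.5713 140.2762]
176 70
10.8 [-0.78   -0.8002 -2.4838]
```

View pics/e_wrist.png

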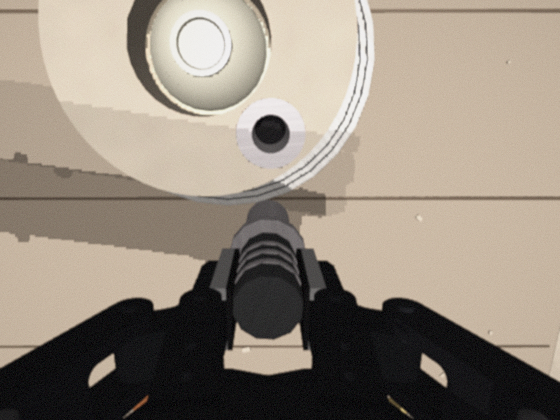

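View pics/e_zoom.png

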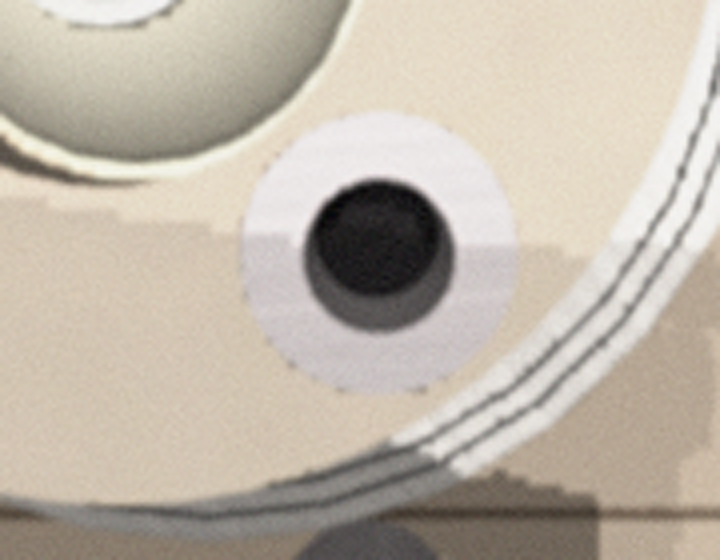

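The bore's mouth centres at (271.0,133.7), with the flange concentric and ~69 px wide. That fits 46 mm at ~0.25 m.

```bash
python3 - <<'E'
from h import *
np.set_printoptions(precision=4,suppress=True)
T=np.load('T2.npy')
s=cv2.imread('pics/e_wrist.png',0)
from scipy.optimize import least_squares
# refine: threshold dark bore -> ellipse
c=s[100:170,235:305]; big=cv2.resize(c,None,fx=4,fy=4,interpolation=cv2.INTER_CUBIC)
for th in(100,120,140):
    m=(big<th).astype(np.uint8); cs,_=cv2.findContours(m,cv2.RETR_EXTERNAL,cv2.CHAIN_APPROX_NONE)
    k=max(cs,key=lambda q:cv2.contourArea(q) if abs(cv2.boundingRect(q)[0]-80)<200 else 0); e=cv2.fitEllipse(k); print(th,235+e[0][0]/4-.375,100+e[0][1]/4-.375,np.array(e[1])/4)
p=plane('wrist',271.0,133.6,.133,T); print(p)
cam=(T@vision.calibration('wrist')['T_tool_cam']); print('cam',cam[:3,3], 'optical dist',-(np.linalg.inv(cam)@np.r_[p,1])[2])
# edges predicted
P=np.array([proj('wrist',p+[.01275*np.cos(a),.01275*np.sin(a),0],T) for a in np.linspace(0,6.28,60)]); print(P.min(0),P.max(0),P.mean(0))
E
```

```text
100 270.28981018066406 133.38330841064453 [36.2626 36.8142]
120 270.30258560180664 133.4963264465332 [36.8745 37.4862]
140 270.3014678955078 133.5918083190918 [37.4544 38.1359]
[0.6109 0.0764 0.133 ]
cam [0.6087 0.0946 0.3855] optical dist 0.24858430812783736
[251.742  113.7677] [290.2757 152.9125] [271.3121 133.4725]
```

```bash
cat >> h.py <<'E'
L=0.0804; BZ=0.133
def pose(c,th,fy,fz,fx=0.):
    """foot centre at bore-centre estimate c + (fx,fy), height fz over mouth; pin leans th (rad) to +y"""
    a=np.array([0,np.sin(th),np.cos(th)]); xt=np.array([0,np.cos(th),-np.sin(th)])
    F=np.array([c[0]+fx,c[1]+fy,BZ+fz]); M=np.c_[xt,[1,0,0],-a]
    return list(F+L*a), list(R.from_matrix(M).as_euler('xyz',degrees=True))
def foot(c):
    T=toolT(); f=T[:3,3]+L*T[:3,2]-[c[0],c[1],BZ]
    return np.round(f*1000,2), round(float(np.arccos(-T[2,2])),3), np.round(robot.current_contact_force(),1), round(robot.current_time_s(),2)
E
python3 - <<'E'
from h import *
C=(0.6099,0.0746)
for th in(.35,-.35,.2,0): print(th,robot.inverse_kinematics(*pose(C,th,-.001,.01)))
fingers.gripper_to(0.0,force=80)
robot.line_to(*pose(C,.35,-.001,.02),velocity=0.1)
print(foot(C))
robot.line_to(*pose(C,.35,-.001,.007),velocity=0.04)
robot.pause(.2)
print(foot(C))
for n in('wrist','side'):
    im=vision.grab_frame(n); cv2.imwrite(f'pics/f_{n}.png',im[:,:,::-1])
im=im[150:260,230:380,::-1]; cv2.imwrite('pics/f_sidez.png',cv2.resize(im,None,fx=5,fy=5,interpolation=cv2.INTER_CUBIC))
E
```

```text
0.35 [-46.2150511   35.80911416  42.16616124  75.23199209  -3.39443251
  80.04143446  -8.54266794]
-0.35 [-16.19593958  29.49470085  32.79503324  81.39091899 -35.45405359
  80.68287619  22.0135985 ]
0.2 [-41.23047065  32.4532276   40.78370937  77.11205708  -9.29641799
  78.36760539  -3.01982765]
0 [-33.08341661  29.55594191  38.34754591  79.17529632 -18.26930552
  77.49028962   5.54077456]
(array([ 0.32, -3.41, 20.98]), 0.351, array([-0.4, -0.8, -3. ]), 11.94)
(array([ 0.22, -0.94,  7.24]), 0.35, array([-0.2,  0.8, -3.7]), 12.62)
```

View pics/f_wrist.png

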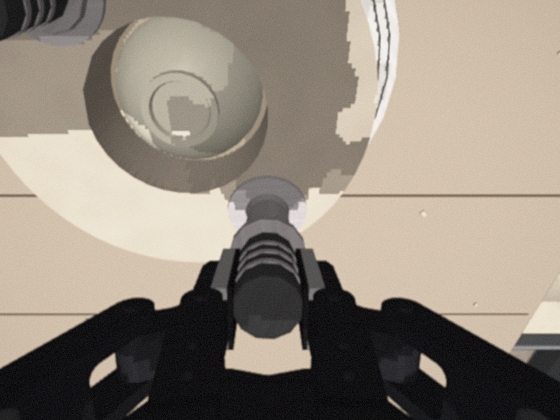

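View pics/f_sidez.png

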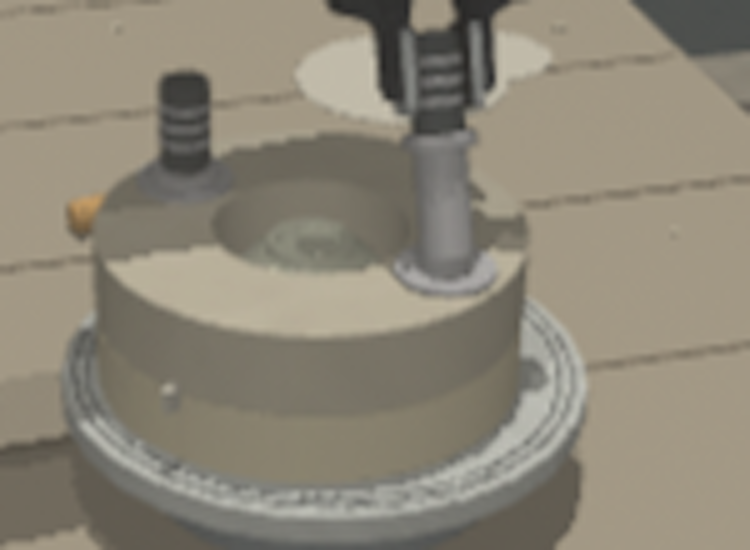

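The pin is tipped over the bush in both views, with the foot at the flange's middle columns (wrist u≈267 for both). I'll lower it slowly by feel.

```bash
python3 - <<'E'
from h import *
C=(0.6099,0.0746)
print(robot.line_to(*pose(C,.35,-.001,.0005),velocity=0.01,f_stop=5))
print(foot(C)); robot.pause(.15); print(foot(C))
E
```

```text
False
(array([ 0.04, -1.04,  0.53]), 0.35, array([ 0.2, -0.1, -2.6]), 13.52)
(array([ 0.1 , -0.99,  0.62]), 0.35, array([ 0.1,  0.6, -2.7]), 13.67)
```

```bash
python3 - <<'E'
from h import *
C=(0.6099,0.0746)
for nm,dx,dy in(('+y',0,.0035),('+x',.003,-.001),('-x',-.003,-.001)):
    if nm!='+y': robot.line_to(*pose(C,.35,-.001,.0005),velocity=0.02)
    r=robot.line_to(*pose(C,.35,dy,.0005,dx),velocity=0.008,f_stop=3.5)
    print(nm,r,foot(C))
robot.line_to(*pose(C,.35,-.001,.0005),velocity=0.02); print(foot(C))
E
```

```text
+y True (array([-0.42,  0.2 , -0.04]), 0.354, array([ 0.9, -1.1, -1.9]), 14.18)
+x True (array([ 0.16, -0.51, -1.39]), 0.35, array([ 0.1, -1.2, -2.2]), 14.87)
-x True (array([-1.11, -0.71, -0.33]), 0.35, array([ 1.7, -0.5, -0.8]), 15.53)
(array([-0.81, -0.9 , -0.24]), 0.35, array([ 0.3, -0.4, -2.9]), 15.85)
```

```bash
python3 - <<'E'
from h import *
C=(0.6099,0.0746)
for i in range(8): robot.pause(.05); print(*foot(C))
# +y step push w/o f_stop
for dy in(0,.0007,.0014,.002):
    robot.line_to(*pose(C,.35,dy,.0005),velocity=0.02)
    s=[]
    for i in range(3):
        robot.pause(.04); f=foot(C); s.append(np.r_[f[0],f[2]])
    print(dy,np.round(np.mean(s,0),2)); 
    if abs(np.mean(s,0)[4])>6: break
print(robot.current_time_s())
E
```

```text
[-0.77 -0.91 -0.19] 0.35 [-0.1 -0.2 -2.5] 15.9
[-0.68 -0.85 -0.16] 0.35 [ 0.4  0.  -3.1] 15.95
[-0.61 -0.88 -0.07] 0.35 [-0.3 -0.6 -3.5] 16.0
[-0.46 -0.93  0.08] 0.35 [ 0.1  0.  -3.1] 16.05
[-0.39 -0.96  0.15] 0.35 [-0.4  0.8 -3.3] 16.1
[-0.28 -0.92  0.23] 0.35 [ 0.8  0.7 -2.5] 16.15
[-0.21 -0.94  0.33] 0.35 [ 0.4  0.6 -3.2] 16.2
[-0.15 -0.94  0.41] 0.35 [ 0.4 -0.2 -2.6] 16.25
0 [-0.02 -0.03  0.52 -0.3  -0.2  -2.57]
0.0007 [-0.04  0.25  0.56  0.03 -0.93 -2.77]
0.0014 [-0.06  0.62  0.59  0.3  -2.57 -2.93]
0.002 [-0.06  0.98  0.6  -0.03 -4.4  -3.33]
17.75
```

```bash
python3 - <<'E'
from h import *
C=(0.6099,0.0746)
robot.line_to(*pose(C,.35,-.0005,.0005),velocity=0.02)
for dx in(.0008,.0016,.0022,0,-.0008,-.0016,-.0022,0):
    robot.line_to(*pose(C,.35,-.0005,.0005,dx),velocity=0.02)
    s=[]
    for i in range(4):
        robot.pause(.04); f=foot(C); s.append(np.r_[f[0],f[2]])
    print(dx,np.round(np.mean(s,0),2)); 
print(robot.current_time_s())
E
```

```text
0.0008 [ 0.57  0.18  0.38 -1.18 -0.5  -1.52]
0.0016 [ 1.06 -0.14  0.3  -3.05  0.1  -1.12]
0.0022 [ 1.33 -0.28  0.27 -5.12  0.68 -1.15]
0 [ 1.   -0.34  0.6  -0.62 -0.15 -3.18]
-0.0008 [-0.47 -0.41  0.63  0.32  0.15 -2.8 ]
-0.0016 [-1.04 -0.47  0.64  1.52  0.03 -3.2 ]
-0.0022 [-1.34 -0.5   0.71  4.28  0.15 -3.92]
0 [-0.93 -0.54  0.29  0.55 -0.2  -2.68]
21.375
```

Touch agrees with vision: wall contact in +y matches the geometry, and in x the contacts at about +0.45 and −0.8 put the centre ~0.2 mm to −x. Now I'll straighten.

```bash
python3 - <<'E'
from h import *
C=(0.6097,0.0746)
def rd(n=4):
    s=[]
    for i in range(n):
        robot.pause(.04); f=foot(C); s.append(np.r_[f[0],f[2],f[1]])
    return np.round(np.mean(s,0),2)
for th,fy,d in((.35,-.0004,.0036),(.22,-.0003,.0036),(.12,-.0002,.0036),(.05,-.0001,.0035),(0,0,.0035)):
    r=robot.line_to(*pose(C,th,fy,.012*np.sin(th)-d),velocity=0.03,f_stop=12)
    m=rd(); print(th,r,m)
    if r or np.abs(m[3:5]).max()>10 or m[5]>8: break
print(robot.current_time_s(),robot.current_torque())
E
```

```text
0.35 False [-0.27 -0.35  0.39  0.12 -0.15 -3.32  0.35]
0.22 False [-0.08  0.5  -1.2  -0.55 -1.17 -0.95  0.22]
0.12 False [-0.13  0.54 -2.46 -0.08 -1.4  -2.    0.12]
0.05 False [-0.12  0.68 -3.13 -0.38 -1.22 -2.4   0.05]
0 False [-0.06  0.78 -3.63 -0.28 -1.25 -2.58  0.  ]
23.9667 [-0.25705286 -0.00678585 -0.00942884]
```

Upright and 3.6 mm in, with small forces. I'll slide down in steps.

```bash
python3 - <<'E'
from h import *
C=(0.6097,0.0746)
def rd(n=3):
    s=[]
    for i in range(n):
        robot.pause(.04); f=foot(C); s.append(np.r_[f[0],f[2],f[1]])
    return np.round(np.mean(s,0),2)
robot.pause(.4); print(rd(),robot.current_time_s())
for z in(6,10,16,24,34):
    r=robot.line_to(*pose(C,0,0,-z/1000),velocity=0.02,f_stop=10)
    m=rd(); print(z,r,m)
    if r: break
print(robot.current_time_s(),robot.current_torque())
E
```

```text
[ 0.    0.35 -3.52  0.13 -0.13 -2.73  0.  ] 24.4917
6 False [-0.07  0.01 -6.1  -0.07 -0.13 -2.57  0.  ]
10 False [-4.000e-02 -1.000e-02 -1.006e+01 -5.300e-01  3.300e-01 -3.370e+00
  0.000e+00]
16 False [-1.000e-02 -2.000e-02 -1.602e+01 -6.300e-01  1.700e-01 -2.630e+00
  0.000e+00]
24 False [ 4.000e-02  1.000e-02 -2.396e+01  0.000e+00  4.300e-01 -2.570e+00
  0.000e+00]
34 False [ 9.000e-02  0.000e+00 -3.389e+01  4.700e-01 -3.000e-02 -3.030e+00
  0.000e+00]
27.3917 [-0.03582949 -0.01811688 -0.00282306]
```

```bash
python3 - <<'E'
from h import *
C=(0.6097,0.0746)
def rd(n=3):
    s=[]
    for i in range(n):
        robot.pause(.04); f=foot(C); s.append(np.r_[f[0],f[2],f[1]])
    return np.round(np.mean(s,0),2)
print(robot.line_to(*pose(C,0,0,-.045),velocity=0.02,f_stop=10),rd())
r=robot.line_to(*pose(C,0,0,-.0505),velocity=0.006,f_stop=5); print(r,rd(4),robot.current_time_s())
im=vision.grab_frame('side'); cv2.imwrite('pics/g.png',cv2.resize(im[130:260,230:390,::-1],None,fx=4.5,fy=4.5,interpolation=cv2.INTER_CUBIC))
E
```

```text
False [  0.12   0.   -44.87   0.07   0.17  -2.83   0.  ]
True [-2.000e-02  2.000e-02 -4.803e+01  2.500e-01  2.800e-01  5.570e+00
  0.000e+00] 28.9917
```

View pics/g.png

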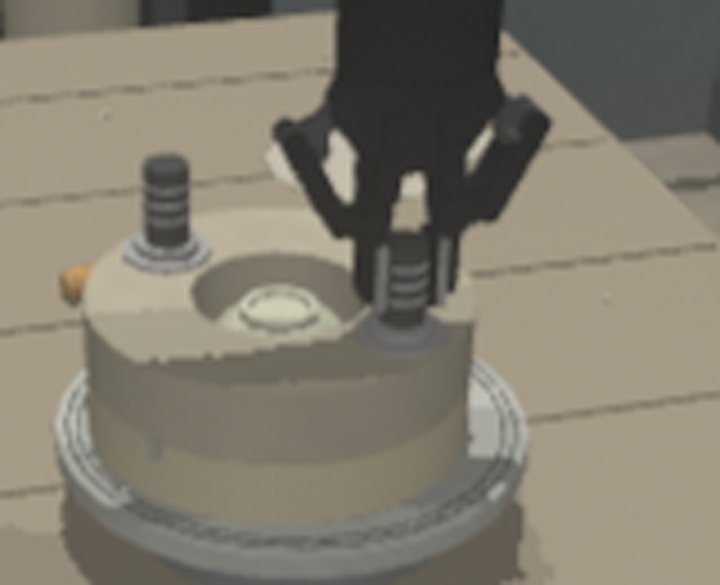

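The contact came at exactly 48.0 mm depth and the picture shows the collar on the flange. I'll release, back off and check.

```bash
python3 - <<'E'
from h import *
C=(0.6097,0.0746)
fingers.gripper_to(0.6)
print(foot(C),robot.current_finger_gap())
p=robot.current_tool_pos()
robot.line_to([p[0],p[1],p[2]+.12],velocity=0.08)
robot.line_to([0.55,-0.06,.30],velocity=0.15); robot.pause(.3)
print(robot.current_contact_force(),robot.current_time_s())
for n in('side','top'):
    im=vision.grab_frame(n)[:,:,::-1]; c=im[130:400,230:470] if n=='side' else im[110:320,90:450]
    cv2.imwrite(f'pics/h_{n}.png',cv2.resize(c,None,fx=2.2,fy=2.2,interpolation=cv2.INTER_CUBIC))
E
```

```text
(array([ -2.22,   0.06, -50.46]), 0.005, array([-0.9, -0.1, -0.2]), 29.43) 0.5995123845374033
[-0.22942188  0.45418507  0.14434382] 32.5083
```

View pics/h_side.png

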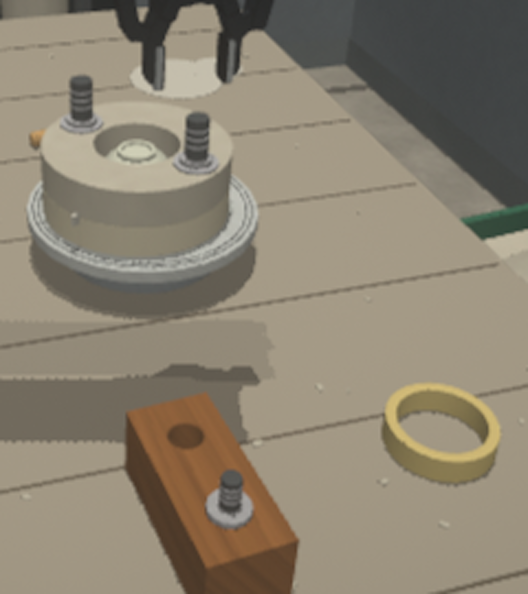

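View pics/h_top.png

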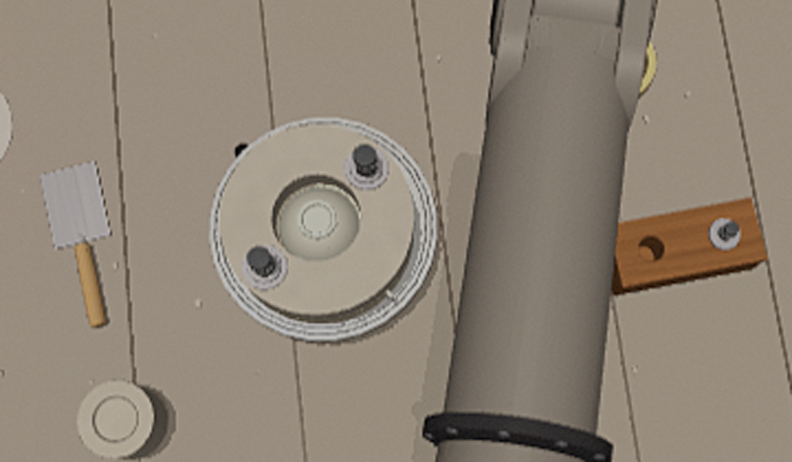

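The pin stands like its mate (side crop ~(197,140)), the rest hole is empty, the other things are where they were, and the gripper is clear.

```bash
python3 - <<'E'
from h import *
print(np.abs(robot.current_dq()).max(), robot.current_contact_force()); workorder.close_job()
E
```

```text
0.10823133746082556 [ 0.17332292 -0.44831133  0.47069361]
the job is handed in; nothing more can be done
```

The stouter pin is in the empty bush, let go, and the job is handed in at about 33 s on the robot's clock. `close_job` gives no verdict, so whether it passed isn't confirmed.

- **Fitting:** I tipped the pin 0.35 rad and put the low edge of its foot about 3.5 mm into the bush. I then felt the bore walls in +y and ±x, straightened the pin and slid it down.
- **Seating:** The force stop came at 48.0 mm depth by the tool pose, which is the shank's length, with about 8 N of contact.
- **Force on the way down:** Sideways readings stayed under 1 N, and the largest during the wall feeling was about 5 N. The readings taken were all well under the 35 N limit.
- **Last pictures:** The pin stands upright with its collar on the flange like its mate. The small pin, blank and scraper look unmoved. The tape looks in place in the side view but was mostly hidden by the arm in the top view. The gripper was clear and its force reading was near zero.

Two readings disagreed:
- **Camera offset:** The wrist and fixed cameras differed by about 3–6 mm on the pin's place. I cancelled this by measuring pin and bush relative to each other; the touches then agreed within about 0.2 mm.
- **Release shift:** On opening the gripper, the tool settled about 2 mm sideways and 2.4 mm down. The later pictures show no effect on the pin.

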